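# Release a locked sampler drawer with the latch pin

### The arm

A 6-joint arm with a two-finger parallel gripper is mounted at the origin on the work surface. World frame = base frame: x ahead of the robot, y to its left, z up, the work surface at z = 0. Lengths are in m, angles in rad, forces in N, time in s.
With the tool pointing down it reaches from about 0.35 to 0.725 m from the base axis. Payload 6 kg.
Tool frame: the origin (TCP) lies at the centre of the arm's flange, where the gripper is bolted on; the fingertips stand 173 mm ahead of it and the grasp point (between the pads) lies 155 mm ahead of it; z points along the fingers, y is the direction in which the jaws open and shut (so a half turn about z gives the same grasp; the last joint's range is limited). The gripper opens to 85 mm and grips with 20 to 120 N. Pads are 22 mm wide; open, the fingers measure 114 mm over their backs; the gripper's body (76 mm by 85 mm) begins 54 mm behind the grasp point. The pads swing forward as they close: fully open they stand 13 mm farther back than shut.
Start: joints at [-0.871, 0.04, 0.085, 0, -1.615, -0.334], TCP at [0.215, -0.56, 0.405] pointing down, gripper open.
Joint ranges: [-2.56, 2.56], [-1.29, 2.01], [-1.08, 1.49], [-3.29, 1.98], [-2.81, -0.18], [-2.99, 2.99]. Speed limits (rad/s): [2.57, 2.57, 3.01, 3.14, 3.14, 3.14].

### API

Orientations are given as a 3x3 rotation matrix whose columns are the frame's x, y, z axes.
In Python, from rig import status, viewer, job gives the robot as it stands.
- The arm moves only by the tool apply_moves, never from a script. Its arguments are lists of equal length, an entry for each row: "fingers": the opening, from -1 (shut) to 1 (fully open); "delta_pos": the shift along the tool's x, y, z normalised to -1 to 1, where 1 is 0.08 m, a list of three; "twist": the turn about the tool's z normalised to -1 to 1, where 1 is 180 degrees. In form: {"fingers": [fingers, ...], "delta_pos": [[dx, dy, dz], ...], "twist": [twist, ...]}. A call has 1 to 20 rows; each row is the pose to reach, as a shift and turn from the pose commanded when the call began, along the tool's axes at that moment, turning the shorter way round; what a row does not reach only later rows make up. A row lasts 1/12 s, in which the tool goes at most 41.7 mm and 7.16 degrees, less where a joint would pass 70% of its speed; a pose out of reach is approached as far as the arm can. A call with a number of a shift or a turn outside -1 to 1 is refused whole. A call with a gripper value outside its range is refused whole. The fingers move at their own pace and stop on an object; "newtons" is the grip in N (left out, the last holds). Time passes only in rows, so rows that repeat a pose let the fingers close. It gives the time, the measured TCP pose, the force and the opening at its end, in the units of the state.
- status.get_state(): the state, without advancing time (a new reading comes with each control period).
- viewer.read_camera(name): name is "scene" or "top"; returns a dict with "frame" (480x640x3 uint8, blue, green, red), "range_z" (480x640 float32, m along the optical axis (not along the pixel's ray), 0 where there is no reading), "vertical_fov" (degrees; the focal length in pixels is half the picture's height over the tangent of half this angle, whatever the lens; pixels are square), "cx", "cy" (the principal point, pixels), "rvec" (rotation vector, rad) and "tvec" (3), from world to camera coordinates, as OpenCV has them. Camera axes: x right, y down, z forward; pixel columns grow to the right and rows downward; lengths in m; the calibration is good to about 2 mm. A picture is of the moment at which its call begins.
- job.finish_job(): hands the job in, once; it reports no verdict.
The state is a dict: "time_s": time; "joint_positions": joint angles; "joint_vel": joint speeds; "joint_efforts": joint torques, N m; "eef_pos": TCP position; "orientation": TCP orientation; "force": force on the tool from outside, world axes, zero at the start; "torque": the same for the moment, N m; "gripper_width": finger opening in m.
Only numpy, scipy, OpenCV 4.12 (cv2) and the standard library are available. Lean on these libraries where they do the work, as an engineer would, in place of code of your own. Each camera call takes 0.05 s, during which the arm holds its last target.

### The job

The sampler has no power and its vial drawer is locked. Take the release pin from its stand, push it down through the slot in the sampler's top, feel for the hidden latch tab and press it gently (its plastic snaps at 15 N), without forcing anything, until the drawer springs out. Then put the pin back upright and fully home in its stand, leave the drawer out, and leave everything else where it is.

Things in the scene. Friction and masses are not known exactly. Their poses are not given: they have to be found in the camera images.
- sampler: Light grey instrument housing, 240 (x) x 260 (y) x 140 mm high, fixed to the bench. Origin: centre of its underside; x points away from its front (the drawer front and a dark blank display are on the -x side), y to its left, z up. A jar stands on its top, at the far right corner as seen by the robot.
- slot (a point): Middle of the slot's mouth, level with the flat top (140 mm above the sampler's origin, 40 mm towards its front); axes as the sampler's. Slot 60 mm long along y, 9 mm wide along x; top plate 6 mm thick, hollow below. Hidden below it is one latch tab. Over 30 N between pin or robot and the housing damages it; the tab snaps at 15 N.
- slot_floor (a point): Point on the rigid chassis floor straight below the slot's middle, 48 mm below the sampler's top. Between it and the slot hangs the hidden tab, 10 mm wide along y and spanning the slot's width. Its middle is up to 21 mm to either side of the slot's middle; its flat upper face rests 14 to 26 mm below the sampler's top. Both vary, unseen. Beside the tab it is empty down to the floor.
- drawer (a joint): Vial drawer in the sampler's front, flush (230 x 60 mm), no handle: 0 shut and latched; grows (m) as its own spring drives it out to the sampler's -x, to 0.04, where it stays. The tab moves straight down on a spring: 3 N to start, 7 N at 5 mm, where it frees the drawer (out within 1.5 s), rigid stop at 8 mm. Let go, the tab springs back up.
- stand: Small grey stand, fixed: 80 x 80 x 10 mm foot, two posts, and a top plate 50 (x) x 80 (y) mm, 10 mm thick, with its upper face 92 mm above the bench. Origin: centre of its underside.
- stand_hole (a point): Centre of the upright through hole, 12 mm in diameter with a 2 mm chamfer, at the upper face of the stand's top plate; z up.
- pin: Release pin, 134 mm long, about 70 g, standing in the stand. Origin: its tip (lowest point); z runs up it. From the tip: steel shaft 6 mm in diameter (blunt tip, 4 mm flat) up to 75 mm, steel flange 24 mm in diameter to 79 mm, grey square handle 18 x 18 mm to 134 mm, flats across x and y.
- pin_tip (a point): The pin's tip, the same point as its origin. In the stand the flange rests on the top plate and the tip is 17 mm above the bench.
- bottle: Amber bottle, 70 mm in diameter, 160 mm high, on the bench left of the sampler; bystander. Origin: centre of its underside.
- tipbox: Pale plastic box, 120 x 85 x 60 mm, on the bench right of the sampler; bystander. Origin: centre of its underside.
- jar: Small glass jar with a black cap, 44 mm in diameter, 50 mm high, standing on the sampler's top; bystander. Origin: centre of its underside.

How it is judged:
On the way, in this order (a step that is already met when the one before it is completed fails the run):
1. the pin's tip is in the slot, below the sampler's top plate's upper face (z of pin_tip in the frame of sampler between 0.08 and 0.132 m and x of pin_tip in the frame of sampler between -0.055 and -0.025 m and y of pin_tip in the frame of sampler between -0.035 and 0.035 m), for 0.05 s.
2. the drawer springs out while the pin is in the slot (all of step 1 and value of joint drawer above 0.02 m).
At the end, for the whole second after the job is handed in: The drawer is out by more than 30 mm; the pin stands at rest in its stand, upright within 0.1 rad, its tip within 6 mm of the hole's axis and 13 to 21 mm above the bench (flange down on the plate) (value of joint drawer above 0.03 m and horizontal distance between pin_tip and stand_hole below 0.006 m and height (world z) of pin_tip between 0.013 and 0.021 m and angle between pin's own z axis and vertical below 0.1 rad and linear speed of pin below 0.02 m/s); the robot touches nothing.
It fails at once if more than 30 N between the pin and the sampler (contact force between pin and sampler above 30 N).
It fails at once if more than 15 N between the pin and the latch tab (contact force between pin_c0 and tab_c0 above 15 N).
It fails at once if more than 30 N between the robot and the sampler (contact force between any of the arm, the fingers and sampler above 30 N).
It fails at once if a bystander is moved by more than 20 mm (distance of any of bottle, tipbox, jar from where it was at the start of the episode above 0.02 m).
It also fails if it takes over 64 s, if anything falls off the work surface, if the arm or the gripper's body presses on something with over 40 N, if the wrist force passes 120 N, or if a joint passes its speed limit or range.

## Working session

There is one attempt and no reset: what is moved stays moved. The work goes in short steps, Python scripts to look and compute and a tool call to move; the robot and the scene stay as the last step left them, time stands still between calls to the robot, and variables do not carry over. Pictures are saved under pics/ and viewed, and the job is handed in when it is done.

Besides the shell and the picture viewer there is one more tool, called after "Emit:" as name(argument=value, ...) on one line, values as JSON. apply_moves: Moves the arm, as the interface text tells. Its arguments: {"type":"object","properties":{"fingers":{"type":"array"},"delta_pos":{"type":"array"},"twist":{"type":"array"},"newtons":{"type":"number"}},"required":["fingers","delta_pos","twist"]}

```bash
ls; mkdir -p pics; cat > h.py <<'E'
import numpy as np, cv2
def cam(d):
    h=d["frame"].shape[0]; f=h/2/np.tan(np.radians(d["vertical_fov"])/2)
    R=cv2.Rodrigues(np.array(d["rvec"],float))[0]; t=np.array(d["tvec"],float).ravel()
    return f,d["cx"],d["cy"],R,t
def cloud(d):
    f,cx,cy,R,t=cam(d); Z=d["range_z"].astype(float)
    v,u=np.mgrid[:Z.shape[0],:Z.shape[1]]
    P=np.stack([(u-cx)/f*Z,(v-cy)/f*Z,Z],-1)
    W=(P-t)@R; W[Z<=0]=np.nan
    return W
def ray(d,u,v,z):
    f,cx,cy,R,t=cam(d); c=-R.T@t; r=R.T@np.array([(u-cx)/f,(v-cy)/f,1.])
    return c+r*(z-c[2])/r[2]
def proj(d,p):
    f,cx,cy,R,t=cam(d); q=R@np.array(p)+t
    return q[0]/q[2]*f+cx,q[1]/q[2]*f+cy
E
python3 - <<'E'
from rig import status,viewer,job
import pickle,cv2
from h import *
s=status.get_state(); print(s)
for n in("scene","top"):
    d=viewer.read_camera(n); pickle.dump(d,open(n+"0.pkl","wb")); cv2.imwrite(f"pics/{n}0.png",d["frame"])
    f,cx,cy,R,t=cam(d); print(n,f,cx,cy,-R.T@t,R[2])
E
```

```text
pics
{'time_s': 0.0, 'joint_positions': array([-8.71269803e-01,  4.08546508e-02,  8.38232399e-02, -4.75134866e-04,
       -1.61546577e+00, -3.33691855e-01]), 'joint_vel': array([-0.0011805 ,  0.00123238,  0.0031679 ,  0.0015287 ,  0.00058385,
       -0.00061141]), 'joint_efforts': array([ 3.06507372e-04, -3.68211579e+01,  3.47419667e+01,  6.93263143e+00,
       -5.39525427e-03,  2.11277745e-05]), 'eef_pos': array([ 0.21473474, -0.56025203,  0.40365889]), 'orientation': array([[-9.33818016e-01, -3.57747645e-01, -7.31919707e-04],
       [-3.57748377e-01,  9.33816639e-01,  1.60701770e-03],
       [ 1.08572003e-04,  1.76250517e-03, -9.99998441e-01]]), 'force': array([-0.21456801, -0.31907135, -1.21109165]), 'torque': array([ 0.0266589 , -0.05525294, -0.0492072 ]), 'gripper_width': 0.0850756211588469}
scene 598.3465085569694 331.1813890095681 230.0080871703984 [ 1.25923832 -0.52239653  0.87707734] [-0.58538347  0.46476355 -0.66431998]
top 495.1374046555289 312.3598408781596 244.63089376377158 [0.50306119 0.03424412 1.2109619 ] [ 0.08053695 -0.01760561 -0.99659613]
```

View pics/scene0.png

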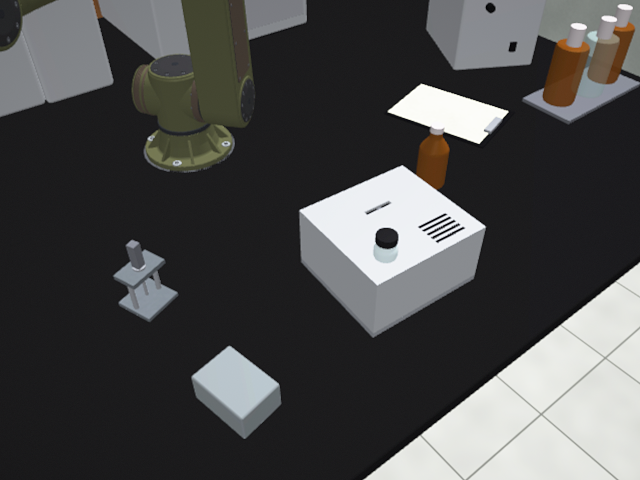

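View pics/top0.png

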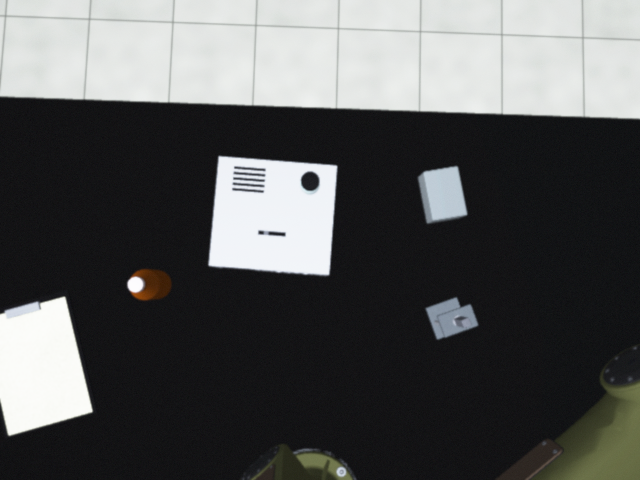

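The top view shows the sampler (cols 209–337, rows 156–275) with its slot at about (272,234), the jar at (310,181), and the stand with the pin at about (458,320). The scene view shows the pin at (135,255) and the slot at (378,208). Next I measure them.

```bash
python3 - <<'E'
import pickle,cv2
from h import *
T=pickle.load(open("top0.pkl","rb"));S=pickle.load(open("scene0.pkl","rb"))
for n,d,(u0,u1,v0,v1) in(("top",T,(200,345,150,280)),("scene",S,(290,495,155,345))):
    W=cloud(d); sub=np.zeros(W.shape[:2],bool); sub[v0:v1,u0:u1]=1
    m=sub&(abs(W[...,2]-.14)<.008)&(d["frame"].min(-1)>120)
    print(n,"topz",np.median(W[m][:,2]))
    c=max(cv2.findContours(m.astype(np.uint8),cv2.RETR_EXTERNAL,cv2.CHAIN_APPROX_NONE)[0],key=cv2.contourArea)
    P=np.array([ray(d,u,v,.14)[:2] for u,v in c[:,0]],np.float32)
    r=cv2.minAreaRect(P); print(r)
    # slot: dark
    g=d["frame"].max(-1).astype(float)
    us,vs={"top":((250,295),(225,243)),"scene":((358,398),(196,220))}[n]
    gg=g[vs[0]:vs[1],us[0]:us[1]]; w=np.clip(200-gg,0,None); w[w<30]=0
    V,U=np.mgrid[vs[0]:vs[1],us[0]:us[1]]
    pu=ray(d,(w*U).sum()/w.sum(),(w*V).sum()/w.sum(),.14); print("slot",pu)
    Q=np.array([ray(d,u,v,.14)[:2] for u,v in zip(U[w>80],V[w>80])],np.float32); print(cv2.minAreaRect(Q))
for n,d,(u0,u1,v0,v1) in(("top",T,(420,485,290,345)),("scene",S,(105,185,230,325))):
    W=cloud(d); sub=np.zeros(W.shape[:2],bool); sub[v0:v1,u0:u1]=1
    m=sub&(abs(W[...,2]-.092)<.006)
    c=max(cv2.findContours(m.astype(np.uint8),cv2.RETR_EXTERNAL,cv2.CHAIN_APPROX_NONE)[0],key=cv2.contourArea)
    P=np.array([ray(d,u,v,.092)[:2] for u,v in c[:,0]],np.float32)
    print(n,"plate",np.median(W[m][:,2]),cv2.minAreaRect(P))
    m=sub&(W[...,2]>.135); q=W[m]; print("pin pts",len(q),q.min(0),q.max(0),q.mean(0))
    m=sub&(abs(W[...,2]-.151)<.004); V,U=np.nonzero(m); 
    P=np.array([ray(d,u,v,.151)[:2] for u,v in zip(U,V)],np.float32); print("pintop",len(P),P.mean(0),cv2.minAreaRect(P))
    cr=d["frame"][v0-5:v1+5,u0-5:u1+5]; cv2.imwrite(f"pics/stand_{n}.png",cv2.resize(cr,None,fx=6,fy=6,interpolation=cv2.INTER_CUBIC))
cr=T["frame"][220:250,240:305]; cv2.imwrite("pics/slot_t.png",cv2.resize(cr,None,fx=10,fy=10,interpolation=cv2.INTER_NEAREST))
E
```

```text
top topz 0.13916344467539016
((0.6527767181396484, 0.1023319661617279), (0.2597663402557373, 0.24001683294773102), 87.26354217529297)
slot [0.61220736 0.10207857 0.14      ]
((0.6126318573951721, 0.10468244552612305), (0.054802246391773224, 0.0059247007593512535), 86.47380065917969)
scene topz 0.14014457391000512
((0.6568235158920288, 0.10015145689249039), (0.26681703329086304, 0.24726112186908722), 87.2926025390625)
slot [0.61327262 0.10406689 0.14      ]
((0.613357663154602, 0.10335804522037506), (0.05400477722287178, 0.004218552261590958), 87.00436401367188)
top plate 0.09099154156851469 ((0.43230104446411133, -0.3166501522064209), (0.05057228356599808, 0.08131398260593414), 20.829978942871094)
pin pts 92 [ 0.42127574 -0.32820181  0.13539423] [ 0.44320851 -0.30524049  0.15430945] [ 0.43253027 -0.31581342  0.14761313]
pintop 67 [ 0.43248576 -0.31616   ] ((0.43288540840148926, -0.31629109382629395), (0.01784878596663475, 0.01836787723004818), 27.374780654907227)
scene plate 0.09167313039228284 ((0.4372151494026184, -0.31747668981552124), (0.05722624063491821, 0.08359681069850922), 20.7596378326416)
pin pts 158 [ 0.42174321 -0.3276828   0.13508401] [ 0.44644039 -0.30579173  0.15329533] [ 0.43701598 -0.31782316  0.1457239 ]
pintop 81 [ 0.4357897 -0.3173995] ((0.43660685420036316, -0.3173622190952301), (0.02196911908686161, 0.019565418362617493), 20.152400970458984)
```

View pics/stand_top.png

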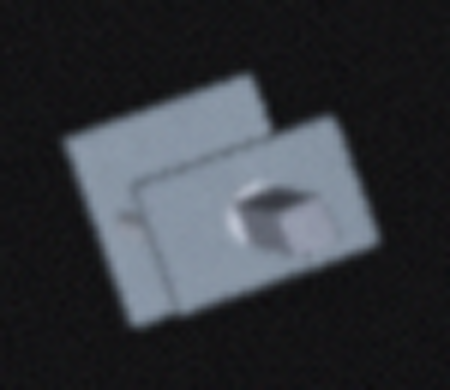

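View pics/stand_scene.png

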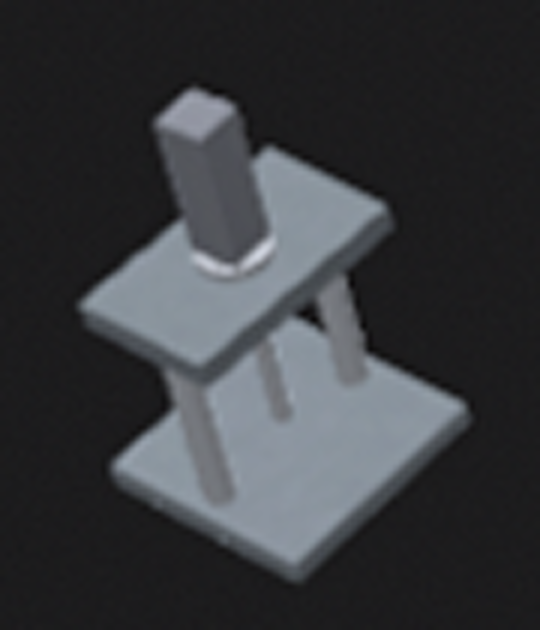

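View pics/slot_t.png

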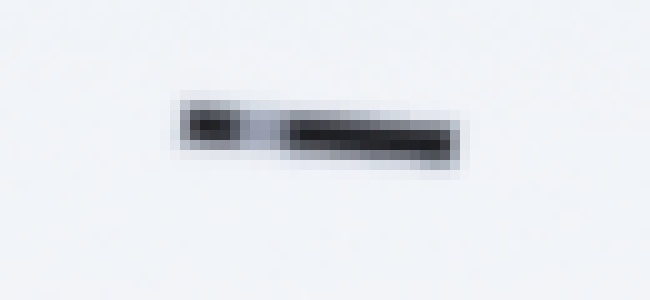

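The slot crop shows a lighter patch at about (266,233), 4.5 px wide. That may be the tab itself, so I'll check it in both views and refine the pin position.

```bash
python3 - <<'E'
import pickle,cv2
from h import *
T=pickle.load(open("top0.pkl","rb"));S=pickle.load(open("scene0.pkl","rb"))
print("pin top",ray(T,415+310/6-.4,285+232/6-.4,.151),ray(S,100+199/6-.4,225+115/6-.4,.151))
for z in(.14,.12): print("patch",ray(T,240+26.2-.5,220+12.5-.5,z))
W=cloud(T)
print(np.round(W[230:238,258:288,2].max(0),3));print(np.round(W[230:238,258:288,2].min(0),3))
# slot ends in top
for u,v in((258.3,232),(285.6,234.3)): print("end",ray(T,u,v,.14))
W=cloud(S)
cr=S["frame"][190:226,350:405]; cv2.imwrite("pics/slot_s.png",cv2.resize(cr,None,fx=12,fy=12,interpolation=cv2.INTER_NEAREST))
cc=T["frame"]
m=np.zeros(W.shape[:2],bool)
WT=cloud(T); m=(WT[...,2]>.175); m[:150]=0; m[200:]=0;m[:,:290]=0;m[:,330:]=0
print("jar",WT[m].mean(0),m.sum())
E
```

```text
pin top [ 0.43002927 -0.31750786  0.151     ] [ 0.43334797 -0.31593337  0.151     ]
patch [0.6141427  0.11734665 0.14      ]
patch [0.61621712 0.11889858 0.12      ]
[0.141 0.144 0.141 0.142 0.139 0.142 0.142 0.143 0.141 0.143 0.141 0.141
 0.14  0.14  0.142 0.142 0.137 0.143 0.142 0.143 0.141 0.141 0.14  0.14
 0.141 0.138 0.141 0.142 0.14  0.141]
[0.135 0.09  0.089 0.089 0.09  0.089 0.122 0.122 0.123 0.12  0.119 0.089
 0.089 0.088 0.087 0.089 0.089 0.086 0.088 0.091 0.09  0.089 0.089 0.088
 0.089 0.089 0.089 0.092 0.136 0.138]
end [0.61366595 0.13337103 0.14      ]
end [0.6104076 0.0740462 0.14     ]
jar [0.72008019 0.02537836 0.18852515] 299
```

View pics/slot_s.png

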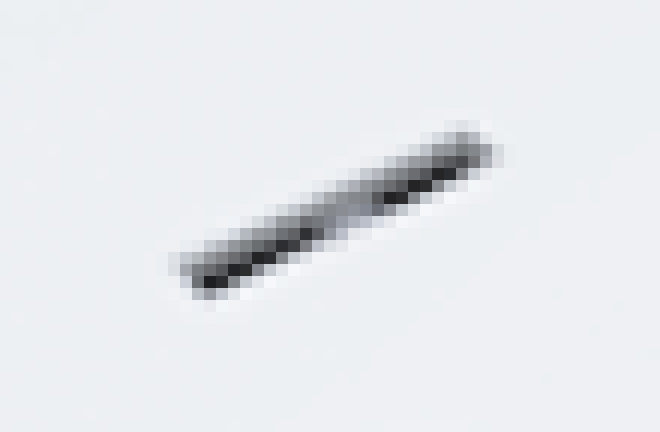

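Emit:
apply_moves(fingers=[1,1,1], delta_pos=[[-0.46,0.24,0],[-0.91,0.47,0],[-0.91,0.47,0]], twist=[0,0,0])

```text
time_s: 0.35
eef_pos: [0.2722, -0.496, 0.4044]
orientation: [[-0.932, -0.361, 0.001], [-0.361, 0.932, 0.001], [-0.002, 0.001, -1.0]]
force: [-0.6, -1.1, -0.1]
gripper_width: 0.0854
```

Emit:
apply_moves(fingers=[1,1,1], delta_pos=[[-0.46,0.24,0],[-0.91,0.47,0],[-0.91,0.47,0]], twist=[0,0,0])

```text
time_s: 0.6
eef_pos: [0.3269, -0.4345, 0.4043]
orientation: [[-0.932, -0.362, 0.001], [-0.362, 0.932, 0.001], [-0.001, 0.001, -1.0]]
force: [-1.3, -0.4, 0.6]
gripper_width: 0.0853
```

Emit:
apply_moves(fingers=[1,1,1], delta_pos=[[-0.46,0.24,0],[-0.91,0.47,0],[-0.91,0.47,0]], twist=[0,0,0])

```text
time_s: 0.85
eef_pos: [0.3814, -0.3732, 0.404]
orientation: [[-0.932, -0.362, 0.001], [-0.362, 0.932, 0.002], [-0.001, 0.001, -1.0]]
force: [-0.1, -1.2, -0.4]
gripper_width: 0.0852
```

Emit:
apply_moves(fingers=[1,1,1,1,1], delta_pos=[[-0.45,0.24,0],[-0.9,0.46,0],[-0.9,0.46,0],[-0.9,0.46,0],[-0.9,0.46,0]], twist=[0,0,0,0,0])

```text
time_s: 1.27
eef_pos: [0.4324, -0.3166, 0.4044]
orientation: [[-0.933, -0.359, -0.001], [-0.359, 0.933, 0.0], [0.001, 0.0, -1.0]]
force: [-0.9, -0.0, 0.3]
gripper_width: 0.0854
```

Over the pin, so I descend 123 mm in two calls.

Emit:
apply_moves(fingers=[1,1,1,1], delta_pos=[[0,0,0.3],[0,0,0.6],[0,0,0.8],[0,0,0.8]], twist=[0,0,0,0])

```text
time_s: 1.6
eef_pos: [0.431, -0.3172, 0.3364]
orientation: [[-0.934, -0.356, -0.006], [-0.356, 0.934, 0.003], [0.004, 0.005, -1.0]]
force: [-0.0, -0.3, -1.1]
gripper_width: 0.0853
```

Emit:
apply_moves(fingers=[1,1,1,1,1], delta_pos=[[0,0,0.25],[0,0,0.5],[0,0,0.72],[0,0,0.72],[0,0,0.72]], twist=[0,0,0,0,0])

```text
time_s: 2.02
eef_pos: [0.4319, -0.3174, 0.2838]
orientation: [[-0.934, -0.357, -0.001], [-0.357, 0.934, -0.0], [0.001, -0.0, -1.0]]
force: [0.1, -1.1, 1.2]
gripper_width: 0.0856
```

```bash
python3 - <<'E'
from rig import status,viewer
import pickle,cv2
from h import *
s=status.get_state(); print(s["eef_pos"],s["orientation"],s["force"])
d=viewer.read_camera("scene"); f=d["frame"][130:340,40:260]
cv2.imwrite("pics/g1.png",cv2.resize(f,None,fx=3,fy=2.8))
E
```

```text
[ 0.43188876 -0.31739517  0.28377723] [[-9.34181112e-01 -3.56798158e-01 -8.50466689e-04]
 [-3.56797877e-01  9.34181490e-01 -4.67797196e-04]
 [ 9.61399417e-04 -1.33562596e-04 -9.99999529e-01]] [ 0.08034883 -1.12115721  1.2226364 ]
```

View pics/g1.png

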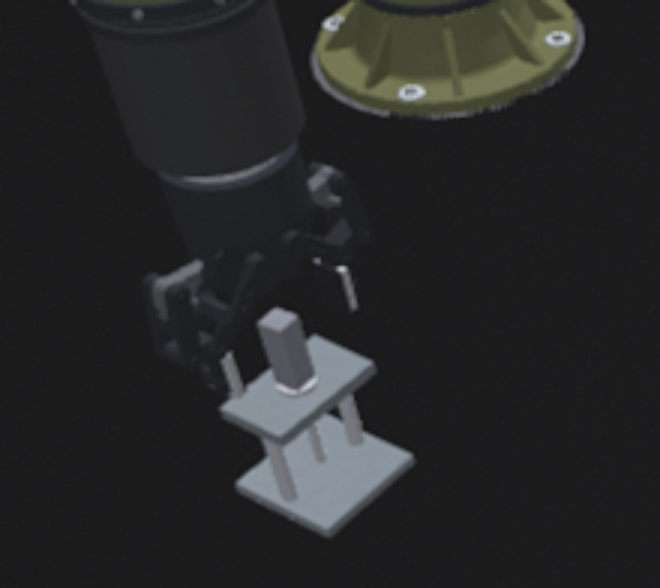

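The pin's handle is at about (285,350) in the crop, centred between the open fingers. Closing now.

Emit:
apply_moves(fingers=[-1,-1,-1,-1,-1,-1,-1,-1,-1,-1,-1,-1], delta_pos=[[0,0,0],[0,0,0],[0,0,0],[0,0,0],[0,0,0],[0,0,0],[0,0,0],[0,0,0],[0,0,0],[0,0,0],[0,0,0],[0,0,0]], twist=[0,0,0,0,0,0,0,0,0,0,0,0], newtons=60)

```text
time_s: 3.07
eef_pos: [0.4323, -0.3167, 0.2834]
orientation: [[-0.934, -0.358, 0.0], [-0.358, 0.934, -0.0], [-0.0, -0.0, -1.0]]
force: [-0.3, 0.3, 3.3]
gripper_width: 0.0172
```

Emit:
apply_moves(fingers=[-1,-1,-1,-1,-1,-1], delta_pos=[[0,0,-0.15],[0,0,-0.35],[0,0,-0.55],[0,0,-0.75],[0,0,-1],[0,0,-1]], twist=[0,0,0,0,0,0])

```text
time_s: 3.57
eef_pos: [0.4325, -0.3171, 0.368]
orientation: [[-0.934, -0.358, 0.005], [-0.358, 0.934, -0.003], [-0.004, -0.005, -1.0]]
force: [0.5, -0.7, 0.7]
gripper_width: 0.0172
```

Emit:
apply_moves(fingers=[-1,-1,-1,-1,-1,-1], delta_pos=[[0,0,-0.25],[0,0,-0.5],[0,0,-0.75],[0,0,-0.95],[0,0,-0.95],[0,0,-0.95]], twist=[0,0,0,0,0,0])

```text
time_s: 4.07
eef_pos: [0.4323, -0.3167, 0.4396]
orientation: [[-0.934, -0.358, 0.001], [-0.358, 0.934, 0.0], [-0.001, -0.0, -1.0]]
force: [-0.1, -0.1, -2.0]
gripper_width: 0.0172
```

```bash
python3 - <<'E'
from rig import status,viewer
import pickle,cv2
from h import *
s=status.get_state(); print(s["eef_pos"],s["orientation"],s["force"],s["gripper_width"])
d=viewer.read_camera("scene"); f=d["frame"][60:330,40:340]
cv2.imwrite("pics/l1.png",cv2.resize(f,None,fx=2.5,fy=2.2))
R=s["orientation"]
D=np.array([0.6132,0.119,s["eef_pos"][2]])-s["eef_pos"]; print(R.T@D/.08)
E
```

```text
[ 0.43232994 -0.31668397  0.43956398] [[-9.33849381e-01 -3.57664489e-01  1.20272429e-03]
 [-3.57664618e-01  9.33850099e-01  1.13433480e-04]
 [-1.16373533e-03 -3.24242141e-04 -9.99999270e-01]] [-0.12856615 -0.11014917 -2.04302942] 0.01719045736629574
[-4.05917666e+00  4.27715901e+00  3.33697453e-03]
```

View pics/l1.png

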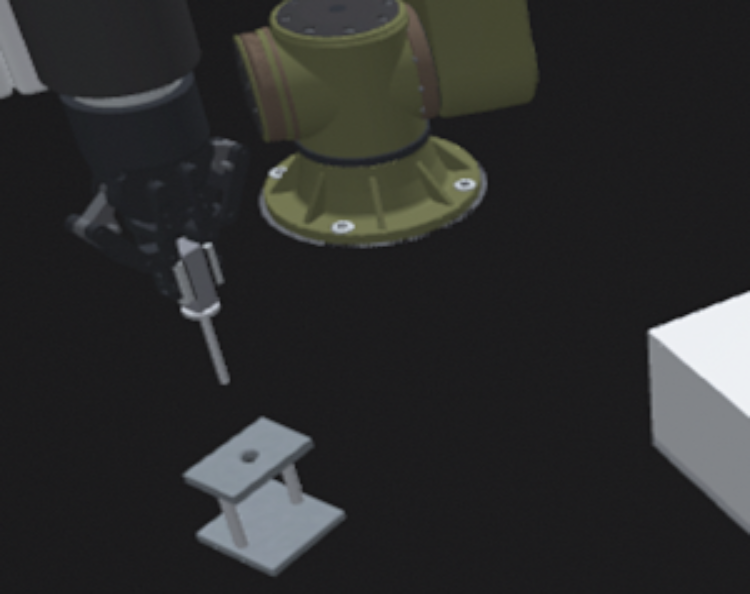

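The pin hangs straight below the gripper (tip at crop (225,380)), and the empty stand hole shows at (250,456). Moving to above the tab.

Emit:
apply_moves(fingers=[-1,-1,-1,-1], delta_pos=[[-0.15,0.15,0],[-0.4,0.42,0],[-0.6,0.63,0],[-0.8,0.85,0]], twist=[0,0,0,0])

```text
time_s: 4.45
eef_pos: [0.468, -0.2293, 0.4372]
orientation: [[-0.934, -0.357, -0.003], [-0.357, 0.934, 0.001], [0.002, 0.002, -1.0]]
force: [0.1, -0.1, -0.8]
gripper_width: 0.0174
```

Emit:
apply_moves(fingers=[-1,-1,-1,-1], delta_pos=[[-0.2,0.21,0],[-0.4,0.42,0],[-0.6,0.63,0],[-0.8,0.85,0]], twist=[0,0,0,0])

```text
time_s: 4.78
eef_pos: [0.5035, -0.1428, 0.4374]
orientation: [[-0.934, -0.358, -0.003], [-0.358, 0.934, 0.0], [0.002, 0.001, -1.0]]
force: [-0.1, -0.4, -0.8]
gripper_width: 0.0171
```

Emit:
apply_moves(fingers=[-1,-1,-1,-1], delta_pos=[[-0.2,0.21,0],[-0.4,0.42,0],[-0.6,0.63,0],[-0.8,0.85,0]], twist=[0,0,0,0])

```text
time_s: 5.12
eef_pos: [0.5389, -0.0563, 0.4374]
orientation: [[-0.934, -0.358, -0.003], [-0.358, 0.934, 0.0], [0.002, 0.001, -1.0]]
force: [0.2, 0.5, -0.4]
gripper_width: 0.0172
```

Emit:
apply_moves(fingers=[-1,-1,-1,-1], delta_pos=[[-0.2,0.21,0],[-0.4,0.42,0],[-0.6,0.63,0],[-0.8,0.85,0]], twist=[0,0,0,0])

```text
time_s: 5.45
eef_pos: [0.5744, 0.03, 0.4372]
orientation: [[-0.934, -0.358, -0.003], [-0.358, 0.934, -0.0], [0.003, 0.001, -1.0]]
force: [0.0, -0.6, -0.6]
gripper_width: 0.0174
```

Emit:
apply_moves(fingers=[-1,-1,-1,-1,-1,-1], delta_pos=[[-0.2,0.21,0],[-0.45,0.47,0],[-0.7,0.72,0],[-0.85,0.87,0],[-0.85,0.87,0],[-0.85,0.87,0]], twist=[0,0,0,0,0,0])

```text
time_s: 5.95
eef_pos: [0.6129, 0.1191, 0.4367]
orientation: [[-0.933, -0.359, -0.004], [-0.359, 0.933, -0.001], [0.004, 0.0, -1.0]]
force: [-0.0, -0.7, -0.6]
gripper_width: 0.0169
```

```bash
cat > look.py <<'E'
from rig import status,viewer
import pickle,cv2,sys
from h import *
s=status.get_state(); print(s["time_s"],s["eef_pos"],s["orientation"][:,2],s["force"],s["gripper_width"])
k=sys.argv[1]
for n in("scene","top"):
    d=viewer.read_camera(n); pickle.dump(d,open(n+k+".pkl","wb")); cv2.imwrite(f"pics/{n}{k}.png",d["frame"])
S=pickle.load(open("scene"+k+".pkl","rb"))
cv2.imwrite(f"pics/c{k}.png",cv2.resize(S["frame"][120:240,320:460],None,fx=5,fy=5,interpolation=cv2.INTER_CUBIC))
E
python3 look.py 2
```

```text
5.95 [0.61292486 0.11911698 0.43667726] [-0.00371206 -0.00133053 -0.99999223] [-0.0311577  -0.71786986 -0.59118255] 0.016928768752472605
```

View pics/c2.png

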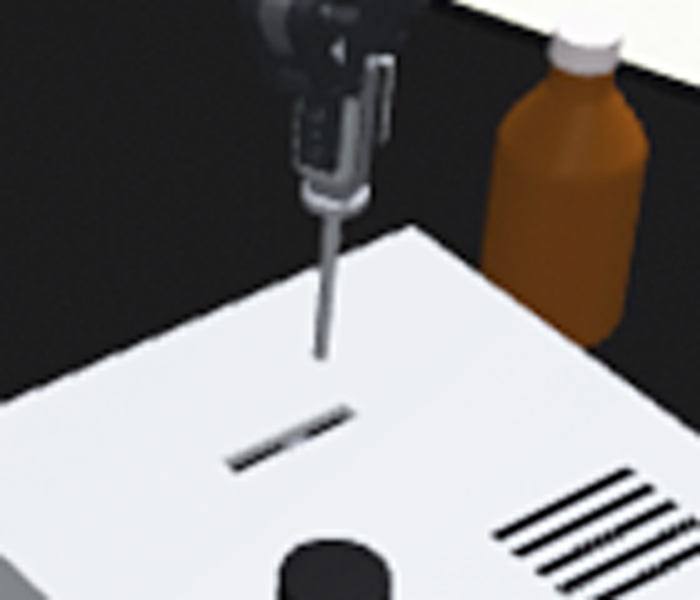

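View pics/top2.png

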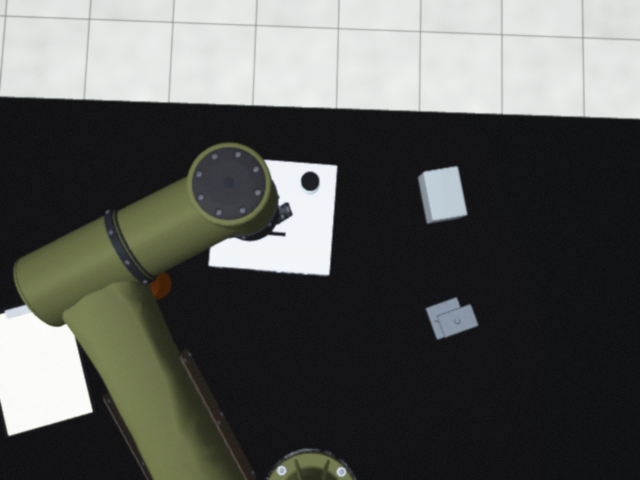

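The crop shows the pin tip at (320,357) and the slot from (230,466) to (352,410), with the lighter tab patch near (295,437). I'll check the tip against the slot in this one camera.

```bash
python3 - <<'E'
import pickle
from h import *
S=pickle.load(open("scene2.pkl","rb")); fr=S["frame"].astype(int)
k=lambda x,y:(320+(x+.5)/5-.5,120+(y+.5)/5-.5)
# shaft edges: dark against light, rows
g=fr.max(-1)
for v in range(180,194):
    r=g[v,375:395]; w=np.clip(225-r,0,None); w[w<25]=0
    if w.sum()>0: 
        u=375+(w*np.arange(20)).sum()/w.sum(); print(v,round(u,2),w.sum())
print("tip",ray(S,*k(320,357),.1703))
# where shaft axis in picture is predicted for TCP x,y
for z in(.170,.19): print("pred",z,proj(S,[.6129+.0006*0,.1191,z]))
e1=ray(S,*k(230,466),.14);e2=ray(S,*k(352,410),.14);print(e1,e2,(e1+e2)/2)
print("slot pred ends", proj(S,[.6125-.03*.048,.104-.03,.14]),proj(S,[.6125+.03*.048,.104+.03,.14]),k(230,466),k(352,410))
t=S["frame"]; W=cloud(S); sub=W[180:192,376:392]; print(np.round(np.nanmin(sub[...,2]),3))
# stand hole top view
T=pickle.load(open("top2.pkl","rb")); cv2.imwrite("pics/hole.png",cv2.resize(T["frame"][295:345,420:485],None,fx=10,fy=10,interpolation=cv2.INTER_CUBIC))
E
```

```text
180 384.54 281
181 384.37 273
182 384.3 292
183 384.04 271
184 383.94 280
185 383.92 267
186 383.85 272
187 383.78 282
188 383.74 268
189 383.75 270
190 383.52 290
191 383.5 157
tip [0.60916301 0.12138028 0.1703    ]
pred 0.17 (np.float64(384.00484110724216), np.float64(192.52253377994538))
pred 0.19 (np.float64(384.6986197404798), np.float64(184.18818203803198))
[0.61095473 0.0761766  0.14      ] [0.61418235 0.13635245 0.14      ] [0.61256854 0.10626452 0.14      ]
slot pred ends (np.float64(364.7719258456667), np.float64(213.2737272693643)) (np.float64(389.0265919944075), np.float64(201.99891551508614)) (365.6, 212.8) (390.0, 201.6)
0.137
```

View pics/hole.png

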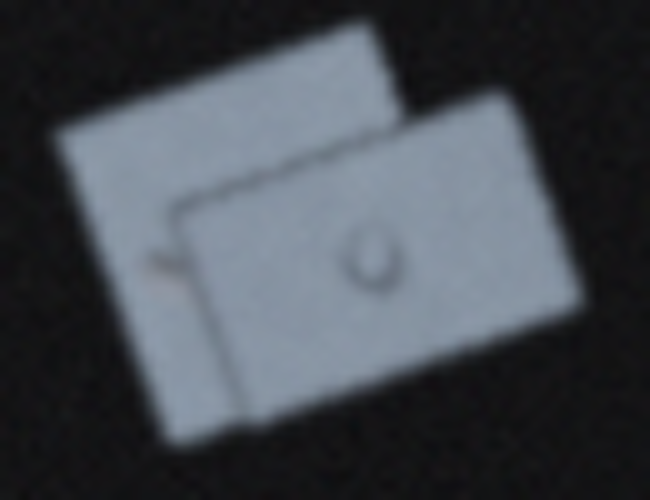

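Column agrees with the prediction, but the tip appears about 2 px high. I'll settle the arm and recheck with depth.

Emit:
apply_moves(fingers=[-1,-1,-1,-1], delta_pos=[[0,0,0],[0,0,0],[0,0,0],[0,0,0]], twist=[0,0,0,0])

```text
time_s: 6.38
eef_pos: [0.6125, 0.1177, 0.4394]
orientation: [[-0.934, -0.357, 0.0], [-0.357, 0.934, 0.0], [-0.0, 0.0, -1.0]]
force: [0.7, -0.3, -1.3]
gripper_width: 0.0171
```

```bash
python3 look.py 3; python3 - <<'E'
import pickle
from h import *
S=pickle.load(open("scene3.pkl","rb")); g=S["frame"].max(-1).astype(int); W=cloud(S)
for v in range(158,194):
    r=g[v,370:400]; j=375
    Z=S["range_z"][v,376:396]; i=376+int(np.argmin(Z)); 
    w=np.clip(225-g[v,375:395],0,None); w[w<25]=0
    print(v,i,np.round(W[v,i],4), round(375+(w*np.arange(20)).sum()/max(w.sum(),1),2),w.sum())
E
```

```text
6.3833 [0.61254227 0.11766429 0.43936407] [ 3.51041812e-04  3.73059303e-04 -9.99999869e-01] [ 0.73881599 -0.27720477 -1.31988752] 0.01712024134316002
158 388 [0.622  0.1129 0.2576] 383.0 2284
159 389 [0.6245 0.1132 0.2566] 382.8 2103
160 386 [0.6205 0.1097 0.2537] 383.33 2497
161 387 [0.6223 0.1107 0.2521] 383.93 3088
162 387 [0.6224 0.1109 0.2499] 384.23 3443
163 387 [0.6158 0.1176 0.2411] 384.4 3617
164 386 [0.6155 0.1156 0.2395] 384.37 3582
165 385 [0.6152 0.1135 0.238 ] 384.38 3583
166 387 [0.6154 0.1186 0.2337] 384.42 3610
167 385 [0.6142 0.1149 0.2324] 384.48 3649
168 387 [0.6161 0.1184 0.2297] 384.1 3509
169 386 [0.6147 0.1174 0.2271] 382.77 3016
170 386 [0.6166 0.1157 0.2266] 381.46 2565
171 385 [0.6129 0.1171 0.2216] 380.18 2158
172 385 [0.6134 0.1168 0.2197] 379.84 2063
173 393 [nan nan nan] 379.55 1887
174 385 [0.6157 0.1149 0.2174] 378.85 1361
175 386 [0.6154 0.118  0.2135] 378.71 938
176 386 [0.6176 0.116  0.2134] 380.7 471
177 386 [0.6154 0.1184 0.2087] 384.59 296
178 385 [0.6152 0.1163 0.2072] 384.54 277
179 385 [0.6147 0.117  0.2043] 384.38 272
180 385 [0.6156 0.1163 0.2027] 384.31 295
181 386 [0.6169 0.1179 0.2005] 384.04 271
182 385 [0.6172 0.1152 0.1995] 383.94 281
183 385 [0.6157 0.1169 0.1955] 383.91 267
184 385 [0.6164 0.1164 0.1938] 383.9 260
185 383 [0.6133 0.1144 0.1905] 383.84 268
186 385 [0.6154 0.1178 0.1878] 383.74 271
187 384 [0.6142 0.1165 0.1853] 383.73 263
188 384 [0.6147 0.1163 0.1833] 383.58 299
189 384 [0.6142 0.1171 0.1802] 383.53 285
190 384 [0.6165 0.115  0.1802] 383.47 191
191 384 [0.6155 0.1162 0.1766] 375.0 0
192 377 [0.5779 0.1342 0.1424] 375.0 0
193 392 [0.5989 0.1553 0.1428] 375.0 0
```

Depth puts the shaft centre at about (0.6134, 0.1186). That matches the command and lies on the slot's centreline. The tip is at about 0.175. I'll lower it to just above the slot and look again.

Emit:
apply_moves(fingers=[-1,-1,-1,-1,-1,-1], delta_pos=[[0,0,0.1],[0,0,0.2],[0,0,0.3],[0,0,0.38],[0,0,0.38],[0,0,0.38]], twist=[0,0,0,0,0,0])

```text
time_s: 6.98
eef_pos: [0.6126, 0.1182, 0.408]
orientation: [[-0.934, -0.358, -0.001], [-0.358, 0.934, -0.001], [0.001, -0.0, -1.0]]
force: [0.7, -0.5, 0.0]
gripper_width: 0.0172
```

```bash
python3 look.py 4; python3 - <<'E'
import cv2,pickle
S=pickle.load(open("scene4.pkl","rb"))
cv2.imwrite("pics/c4.png",cv2.resize(S["frame"][170:225,345:410],None,fx=10,fy=10,interpolation=cv2.INTER_CUBIC))
E
```

```text
6.9833 [0.61264006 0.11818651 0.40803245] [-1.07464055e-03 -5.66773546e-04 -9.99999262e-01] [ 0.71184345 -0.52710444  0.038143  ] 0.01715058419847534
```

View pics/c4.png

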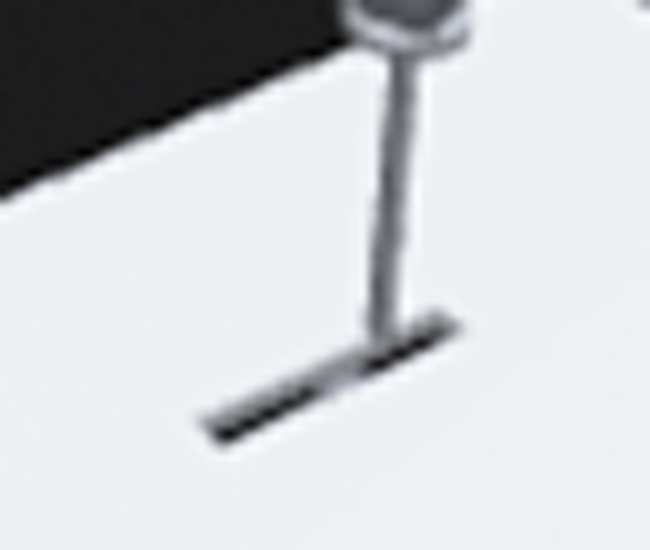

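```bash
python3 - <<'E'
import pickle
from h import *
S=pickle.load(open("scene4.pkl","rb"));k=lambda x,y:(345+(x+.5)/10-.5,170+(y+.5)/10-.5)
for z in(.118,.121,.124): print("tab patch",ray(S,*k(335,383),z))
for z in(.141,.1435,.146): print("tip",ray(S,*k(383,338),z))
print("ends",ray(S,*k(208,430),.14),ray(S,*k(455,325),.14))
# columns profile along slot near-line
fr=S["frame"].max(-1)
for i in range(0,25):
    x=215+i*10; y=434-i*10*(434-330)/240+0
    u,v=k(x,y); print(x,round(float(cv2.getRectSubPix(fr,(1,1),(u,v))[0,0])),end=" | ")
E
```

```text
tab patch [0.59508494 0.1237239  0.118     ]
tab patch [0.59770978 0.12117032 0.121     ]
tab patch [0.60033463 0.11861675 0.124     ]
tip [0.61056678 0.12072347 0.141     ]
tip [0.61276992 0.11853919 0.1435    ]
tip [0.61497306 0.1163549  0.146     ]
ends [0.61009422 0.07628207 0.14      ] [0.61528278 0.1354835  0.14      ]
215 112 | 225 71 | 235 84 | 245 65 | 255 80 | 265 56 | 275 76 | 285 56 | 295 84 | 305 59 | 315 110 | 325 145 | 335 163 | 345 164 | 355 143 | 365 103 | 375 39 | 385 67 | 395 57 | 405 63 | 415 69 | 425 57 | 435 106 | 445 125 | 455 181 |
```

The two views agree on the tab (y about 0.119) and on the tip being over the slot line at z about 0.1435. Lowering gently into the slot.

Emit:
apply_moves(fingers=[-1,-1,-1,-1,-1,-1], delta_pos=[[0,0,0.015],[0,0,0.03],[0,0,0.045],[0,0,0.06],[0,0,0.06],[0,0,0.06]], twist=[0,0,0,0,0,0])

```text
time_s: 7.58
eef_pos: [0.6127, 0.1182, 0.4038]
orientation: [[-0.934, -0.358, 0.0], [-0.358, 0.934, 0.0], [-0.0, 0.0, -1.0]]
force: [0.5, 1.0, -1.8]
gripper_width: 0.0174
```

Emit:
apply_moves(fingers=[-1,-1,-1,-1], delta_pos=[[0,0,0.015],[0,0,0.03],[0,0,0.03],[0,0,0.03]], twist=[0,0,0,0])

```text
time_s: 7.92
eef_pos: [0.6127, 0.1182, 0.4014]
orientation: [[-0.934, -0.358, 0.0], [-0.358, 0.934, 0.0], [-0.0, 0.0, -1.0]]
force: [1.1, -0.3, -1.5]
gripper_width: 0.0173
```

No contact yet, and the tip is below the plate top. Continuing.

Emit:
apply_moves(fingers=[-1,-1,-1,-1,-1], delta_pos=[[0,0,0.02],[0,0,0.04],[0,0,0.06],[0,0,0.06],[0,0,0.06]], twist=[0,0,0,0,0])

```text
time_s: 8.33
eef_pos: [0.6127, 0.1182, 0.3963]
orientation: [[-0.934, -0.358, -0.0], [-0.358, 0.934, 0.0], [0.0, 0.0, -1.0]]
force: [1.3, 0.1, -1.8]
gripper_width: 0.017
```

```bash
python3 look.py 5; python3 - <<'E'
import cv2,pickle
S=pickle.load(open("scene5.pkl","rb"))
cv2.imwrite("pics/c5.png",cv2.resize(S["frame"][170:225,345:410],None,fx=10,fy=10,interpolation=cv2.INTER_CUBIC))
E
```

```text
8.3333 [0.61271459 0.11821101 0.39633734] [-3.59600257e-04  1.25543759e-05 -9.99999935e-01] [ 1.33587702  0.1136663  -1.79242207] 0.01697119599044925
```

View pics/c5.png

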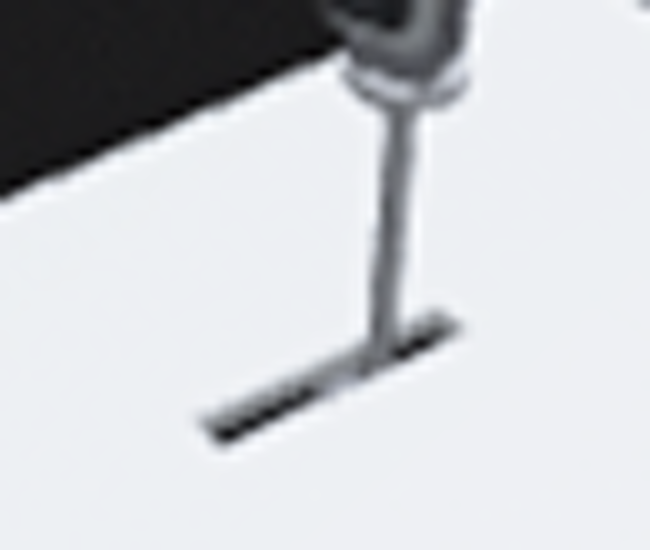

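The shaft now disappears into the slot at crop (383,358), with no plate contact. Continuing in small steps.

Emit:
apply_moves(fingers=[-1,-1,-1,-1,-1], delta_pos=[[0,0,0.02],[0,0,0.04],[0,0,0.06],[0,0,0.06],[0,0,0.06]], twist=[0,0,0,0,0])

```text
time_s: 8.85
eef_pos: [0.6127, 0.1182, 0.3916]
orientation: [[-0.934, -0.358, -0.0], [-0.358, 0.934, 0.0], [0.0, 0.0, -1.0]]
force: [1.6, -0.9, -2.3]
gripper_width: 0.0175
```

Emit:
apply_moves(fingers=[-1,-1,-1,-1], delta_pos=[[0,0,0.015],[0,0,0.03],[0,0,0.03],[0,0,0.03]], twist=[0,0,0,0])

```text
time_s: 9.18
eef_pos: [0.6127, 0.1182, 0.3894]
orientation: [[-0.934, -0.358, -0.0], [-0.358, 0.934, 0.0], [0.0, 0.0, -1.0]]
force: [1.9, -0.8, -1.1]
gripper_width: 0.0172
```

Emit:
apply_moves(fingers=[-1,-1,-1,-1], delta_pos=[[0,0,0.015],[0,0,0.03],[0,0,0.03],[0,0,0.03]], twist=[0,0,0,0])

```text
time_s: 9.52
eef_pos: [0.6125, 0.1181, 0.3887]
orientation: [[-0.934, -0.358, 0.002], [-0.358, 0.934, 0.0], [-0.002, -0.0, -1.0]]
force: [-1.0, 0.3, 5.5]
gripper_width: 0.0176
```

Emit:
apply_moves(fingers=[-1,-1,-1,-1], delta_pos=[[0,0,0.015],[0,0,0.03],[0,0,0.03],[0,0,0.03]], twist=[0,0,0,0])

```text
time_s: 9.85
eef_pos: [0.6125, 0.1181, 0.3868]
orientation: [[-0.934, -0.358, 0.002], [-0.358, 0.934, 0.0], [-0.002, -0.0, -1.0]]
force: [-0.7, 0.6, 6.0]
gripper_width: 0.0176
```

Contact with something springy at tip z about 0.123, which is the tab's height. Pressing on in 1 mm steps while watching the force.

Emit:
apply_moves(fingers=[-1,-1,-1], delta_pos=[[0,0,0.012],[0,0,0.012],[0,0,0.012]], twist=[0,0,0])

```text
time_s: 10.1
eef_pos: [0.6125, 0.118, 0.3862]
orientation: [[-0.934, -0.358, 0.003], [-0.358, 0.934, 0.0], [-0.003, -0.0, -1.0]]
force: [-2.3, 1.5, 7.5]
gripper_width: 0.0171
```

Emit:
apply_moves(fingers=[-1,-1,-1], delta_pos=[[0,0,0.012],[0,0,0.012],[0,0,0.012]], twist=[0,0,0])

```text
time_s: 10.35
eef_pos: [0.6124, 0.118, 0.3854]
orientation: [[-0.934, -0.358, 0.003], [-0.358, 0.934, 0.001], [-0.003, -0.001, -1.0]]
force: [-2.2, 1.1, 8.4]
gripper_width: 0.0174
```

```bash
python3 look.py 6; python3 - <<'E'
import cv2,pickle
from h import *
S=pickle.load(open("scene6.pkl","rb"));T=pickle.load(open("top6.pkl","rb"))
a=cv2.resize(S["frame"][170:225,345:410],None,fx=6,fy=10,interpolation=cv2.INTER_CUBIC)
b=cv2.resize(T["frame"][220:290,200:345],None,fx=2.7,fy=550/70,interpolation=cv2.INTER_CUBIC)
cv2.imwrite("pics/c6.png",np.hstack([a,b]))
E
```

```text
10.35 [0.61244103 0.11802751 0.3854298 ] [ 2.86121457e-03  5.39173712e-04 -9.99995761e-01] [-2.22221178  1.07056956  8.44058842] 0.017394509685505172
```

View pics/c6.png

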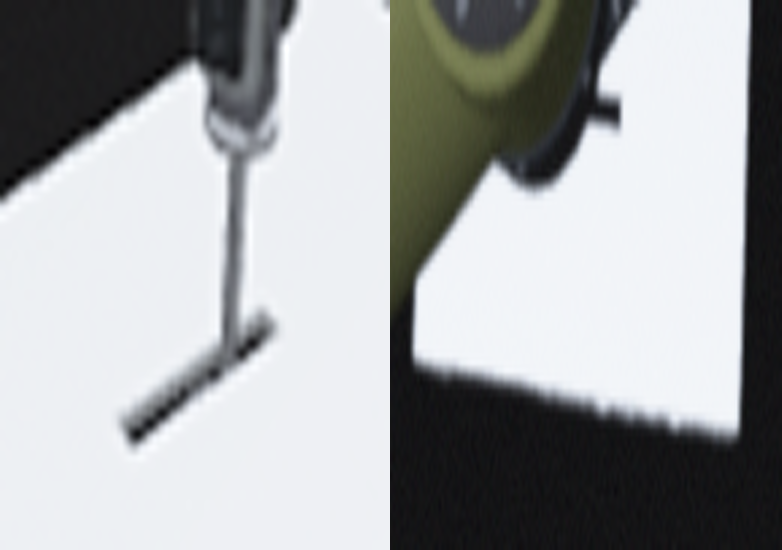

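The light patch has gone from the slot, so the tab is being pressed. The drawer is still flush. Continuing.

Emit:
apply_moves(fingers=[-1,-1,-1], delta_pos=[[0,0,0.01],[0,0,0.01],[0,0,0.01]], twist=[0,0,0])

```text
time_s: 10.7
eef_pos: [0.6124, 0.118, 0.3847]
orientation: [[-0.934, -0.358, 0.003], [-0.358, 0.934, 0.001], [-0.003, -0.001, -1.0]]
force: [-1.6, 0.6, 9.3]
gripper_width: 0.0174
```

Emit:
apply_moves(fingers=[-1,-1,-1], delta_pos=[[0,0,0.01],[0,0,0.01],[0,0,0.01]], twist=[0,0,0])

```text
time_s: 10.95
eef_pos: [0.6125, 0.118, 0.3834]
orientation: [[-0.934, -0.358, 0.002], [-0.358, 0.934, 0.0], [-0.002, -0.0, -1.0]]
force: [-0.8, 2.0, 7.1]
gripper_width: 0.0173
```

```bash
python3 look.py 7; python3 - <<'E'
import cv2,pickle
from h import *
T=pickle.load(open("top7.pkl","rb"))
cv2.imwrite("pics/c7.png",cv2.resize(T["frame"][200:320,180:360],None,fx=4,fy=4,interpolation=cv2.INTER_CUBIC))
E
```

```text
10.95 [0.6124712  0.11804027 0.38340955] [ 2.44744832e-03  4.51516168e-04 -9.99996903e-01] [-0.83200396  1.95224764  7.0700642 ] 0.01732339682943125
```

View pics/c7.png

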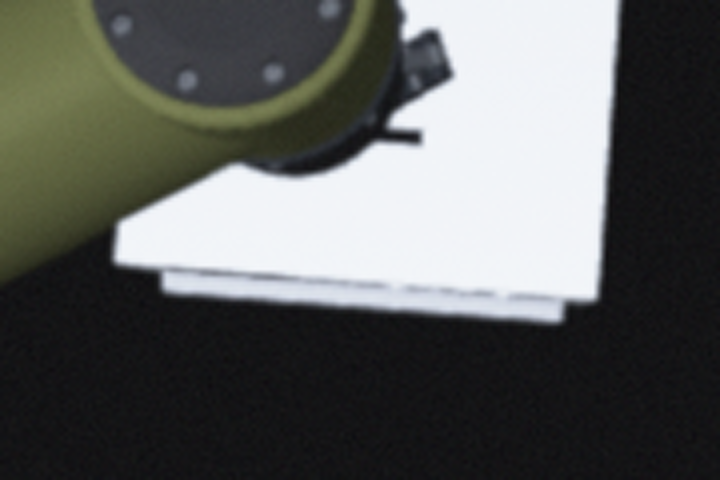

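The drawer is springing out: a pale strip now shows at crop rows 268–322. I'll hold still so it passes 20 mm with the pin in the slot.

Emit:
apply_moves(fingers=[-1,-1,-1,-1,-1,-1,-1,-1,-1,-1,-1,-1,-1,-1,-1,-1], delta_pos=[[0,0,0],[0,0,0],[0,0,0],[0,0,0],[0,0,0],[0,0,0],[0,0,0],[0,0,0],[0,0,0],[0,0,0],[0,0,0],[0,0,0],[0,0,0],[0,0,0],[0,0,0],[0,0,0]], twist=[0,0,0,0,0,0,0,0,0,0,0,0,0,0,0,0])

```text
time_s: 12.38
eef_pos: [0.6125, 0.118, 0.3834]
orientation: [[-0.934, -0.358, 0.002], [-0.358, 0.934, 0.0], [-0.002, -0.0, -1.0]]
force: [-2.2, 0.2, 7.6]
gripper_width: 0.0174
```

```bash
python3 look.py 8; python3 - <<'E'
import cv2,pickle
from h import *
T=pickle.load(open("top8.pkl","rb"))
cv2.imwrite("pics/c8.png",cv2.resize(T["frame"][200:320,180:360],None,fx=4,fy=4,interpolation=cv2.INTER_CUBIC))
W=cloud(T)
for u in(290,): 
  for v in range(266,300): print(v,np.round(W[v,u],3),T["frame"][v,u].max())
E
```

```text
12.3833 [0.61247774 0.11803508 0.3833649 ] [ 2.33678188e-03  4.53881583e-04 -9.99997167e-01] [-2.21519876  0.22466469  7.61599121] 0.01741610811044346
266 [0.542 0.062 0.136] 248
267 [0.54  0.062 0.141] 248
268 [0.538 0.062 0.139] 248
269 [0.535 0.062 0.142] 248
270 [0.533 0.062 0.141] 246
271 [0.531 0.062 0.137] 229
272 [0.53  0.063 0.112] 162
273 [0.529 0.064 0.041] 134
274 [0.526 0.064 0.067] 224
275 [0.524 0.064 0.066] 250
276 [0.522 0.064 0.067] 252
277 [0.519 0.064 0.064] 252
278 [0.517 0.063 0.064] 246
279 [0.515 0.064 0.04 ] 179
280 [0.513 0.064 0.041] 97
281 [0.51  0.064 0.022] 131
282 [0.508 0.064 0.022] 164
283 [0.506 0.064 0.023] 167
284 [0.503 0.064 0.02 ] 174
285 [0.501 0.063 0.072] 213
286 [0.499 0.063 0.073] 229
287 [0.496 0.063 0.074] 232
288 [0.494 0.063 0.073] 229
289 [0.492 0.062 0.075] 194
290 [ 0.489  0.064 -0.   ] 110
291 [ 0.486  0.064 -0.002] 37
292 [ 0.484  0.064 -0.002] 18
293 [0.481 0.064 0.001] 21
294 [ 0.479  0.064 -0.   ] 19
295 [ 0.476  0.064 -0.002] 22
296 [0.474 0.064 0.006] 21
297 [0.472 0.064 0.002] 20
298 [ 0.469  0.064 -0.003] 21
299 [ 0.467  0.064 -0.002] 20
```

View pics/c8.png

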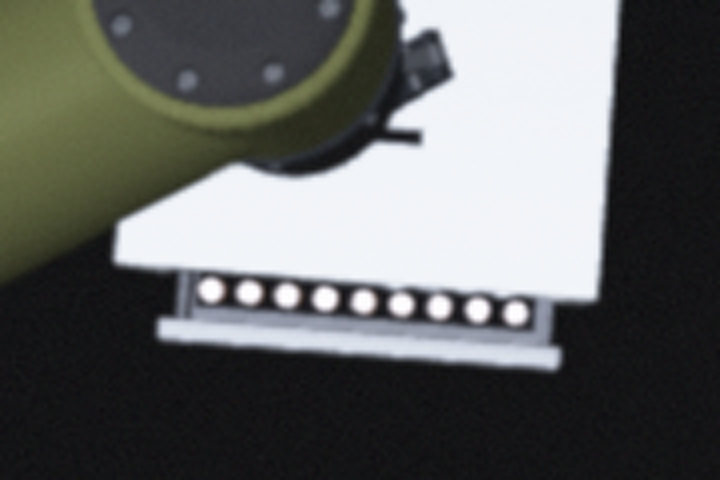

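The drawer is fully out: its front edge is at x≈0.491 against the housing front at 0.531, about 40 mm, and the vials are visible. Withdrawing.

Emit:
apply_moves(fingers=[-1,-1,-1,-1,-1,-1,-1,-1,-1], delta_pos=[[0,0,-0.05],[0,0,-0.1],[0,0,-0.2],[0,0,-0.3],[0,0,-0.42],[0,0,-0.55],[0,0,-0.72],[0,0,-0.72],[0,0,-0.72]], twist=[0,0,0,0,0,0,0,0,0])

```text
time_s: 13.23
eef_pos: [0.6127, 0.1182, 0.4399]
orientation: [[-0.934, -0.358, 0.001], [-0.358, 0.934, 0.001], [-0.002, 0.0, -1.0]]
force: [0.4, 0.1, -1.7]
gripper_width: 0.0171
```

```bash
python3 look.py 9
```

```text
13.2333 [0.61265564 0.11817669 0.43991657] [ 1.40876307e-03  9.68168209e-04 -9.99998539e-01] [ 0.35499161  0.08587263 -1.72201838] 0.017098910703717055
```

View pics/c9.png

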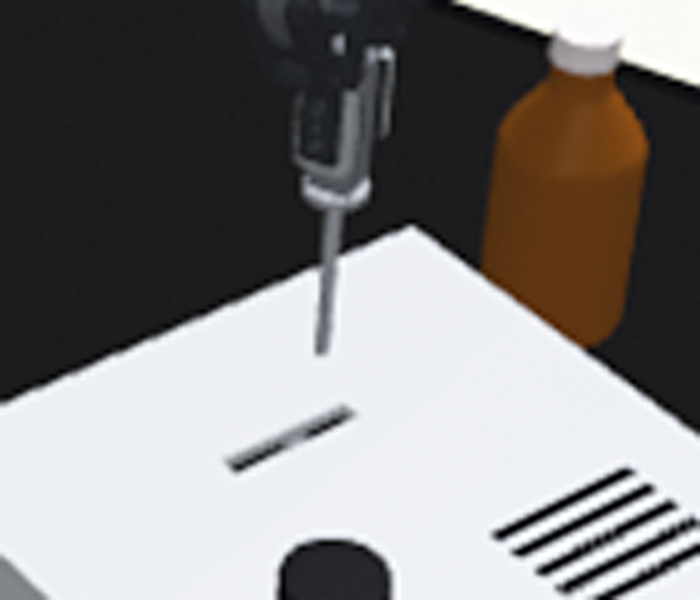

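The pin is clear of the slot and sits in the grip as before. The tip is at crop (322,352). Returning to the stand.

Emit:
apply_moves(fingers=[-1,-1,-1,-1], delta_pos=[[0.15,-0.15,0],[0.4,-0.42,0],[0.6,-0.63,0],[0.8,-0.85,0]], twist=[0,0,0,0])

```text
time_s: 13.67
eef_pos: [0.5767, 0.031, 0.4376]
orientation: [[-0.934, -0.358, -0.002], [-0.358, 0.934, -0.0], [0.002, 0.0, -1.0]]
force: [-0.7, -0.1, 0.3]
gripper_width: 0.0177
```

Emit:
apply_moves(fingers=[-1,-1,-1,-1], delta_pos=[[0.2,-0.21,0],[0.4,-0.42,0],[0.6,-0.63,0],[0.8,-0.85,0]], twist=[0,0,0,0])

```text
time_s: 14.0
eef_pos: [0.5411, -0.0555, 0.4378]
orientation: [[-0.934, -0.358, -0.002], [-0.358, 0.934, 0.0], [0.001, 0.001, -1.0]]
force: [-0.1, 0.3, -0.4]
gripper_width: 0.0174
```

Emit:
apply_moves(fingers=[-1,-1,-1,-1], delta_pos=[[0.2,-0.21,0],[0.4,-0.42,0],[0.6,-0.63,0],[0.8,-0.85,0]], twist=[0,0,0,0])

```text
time_s: 14.33
eef_pos: [0.5057, -0.1418, 0.4378]
orientation: [[-0.934, -0.358, -0.001], [-0.358, 0.934, 0.0], [0.001, 0.001, -1.0]]
force: [0.0, 0.2, -0.6]
gripper_width: 0.0174
```

Emit:
apply_moves(fingers=[-1,-1,-1,-1], delta_pos=[[0.2,-0.21,0],[0.4,-0.42,0],[0.6,-0.63,0],[0.8,-0.85,0]], twist=[0,0,0,0])

```text
time_s: 14.67
eef_pos: [0.4702, -0.2282, 0.4378]
orientation: [[-0.934, -0.358, -0.001], [-0.358, 0.934, 0.001], [0.001, 0.001, -1.0]]
force: [0.7, -0.5, -2.1]
gripper_width: 0.0174
```

Emit:
apply_moves(fingers=[-1,-1,-1,-1,-1,-1,-1,-1,-1], delta_pos=[[0.2,-0.21,0],[0.45,-0.47,0],[0.7,-0.72,0],[0.85,-0.87,0],[0.85,-0.87,0],[0.85,-0.87,0],[0.85,-0.87,0],[0.85,-0.87,0],[0.85,-0.87,0]], twist=[0,0,0,0,0,0,0,0,0])

```text
time_s: 15.42
eef_pos: [0.4327, -0.316, 0.4386]
orientation: [[-0.933, -0.359, -0.0], [-0.359, 0.933, 0.0], [0.0, 0.0, -1.0]]
force: [0.1, 0.1, -0.8]
gripper_width: 0.0172
```

```bash
python3 look.py 10; python3 - <<'E'
import cv2,pickle
from h import *
from rig import status
s=status.get_state(); print(s["orientation"]); print("need (m, tool)",s["orientation"].T@(np.array([.4323,-.3167,s["eef_pos"][2]])-s["eef_pos"]))
S=pickle.load(open("scene10.pkl","rb"))
cv2.imwrite("pics/c10.png",cv2.resize(S["frame"][150:320,80:230],None,fx=4,fy=3.5,interpolation=cv2.INTER_CUBIC))
E
```

```text
15.4167 [ 0.43272636 -0.31597817  0.43862918] [-1.07349242e-04  2.46423342e-04 -9.99999964e-01] [ 0.12516736  0.13539658 -0.79367978] 0.01717771101874042
[[-9.33427348e-01 -3.58766478e-01 -9.70023360e-07]
 [-3.58766473e-01  9.33427336e-01  1.61996676e-04]
 [-5.72135305e-05  1.51560139e-04 -9.99999987e-01]]
need (m, tool) [ 5.35479532e-04 -4.26889800e-04 -9.53361534e-08]
```

View pics/c10.png

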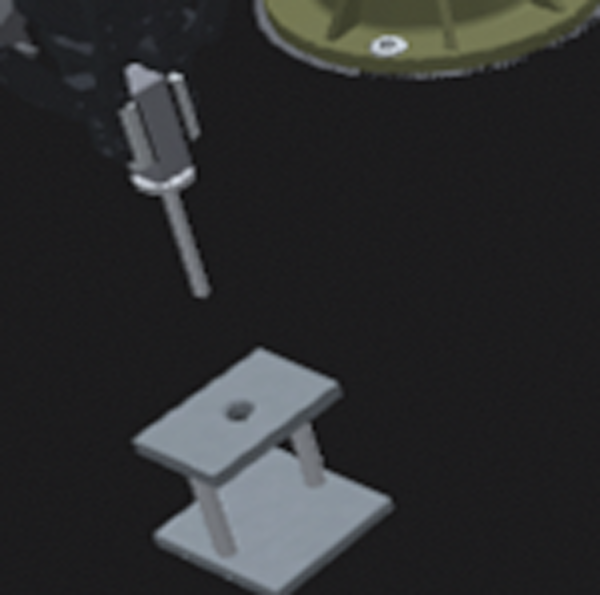

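The pin hangs upright in line with the stand, tip at crop (202,295) and hole at (238,410). I'll make a 0.5 mm correction and lower to just above the hole.

Emit:
apply_moves(fingers=[-1,-1,-1,-1,-1,-1,-1,-1], delta_pos=[[0.007,-0.005,0.1],[0.007,-0.005,0.3],[0.007,-0.005,0.5],[0.007,-0.005,0.7],[0.007,-0.005,0.83],[0.007,-0.005,0.83],[0.007,-0.005,0.83],[0.007,-0.005,0.83]], twist=[0,0,0,0,0,0,0,0])

```text
time_s: 16.18
eef_pos: [0.432, -0.3174, 0.3735]
orientation: [[-0.934, -0.358, 0.001], [-0.358, 0.934, -0.001], [-0.001, -0.001, -1.0]]
force: [-0.2, 0.1, -1.4]
gripper_width: 0.0173
```

```bash
python3 look.py 11; python3 - <<'E'
import cv2,pickle
from h import *
S=pickle.load(open("scene11.pkl","rb"))
cv2.imwrite("pics/c11.png",cv2.resize(S["frame"][200:320,80:200],None,fx=5,fy=5,interpolation=cv2.INTER_CUBIC))
E
```

```text
16.1833 [ 0.43203022 -0.31738359  0.37347229] [ 1.15813207e-03 -9.27603101e-04 -9.99998899e-01] [-0.15770924  0.0966816  -1.36806828] 0.017279732574929162
```

View pics/c11.png

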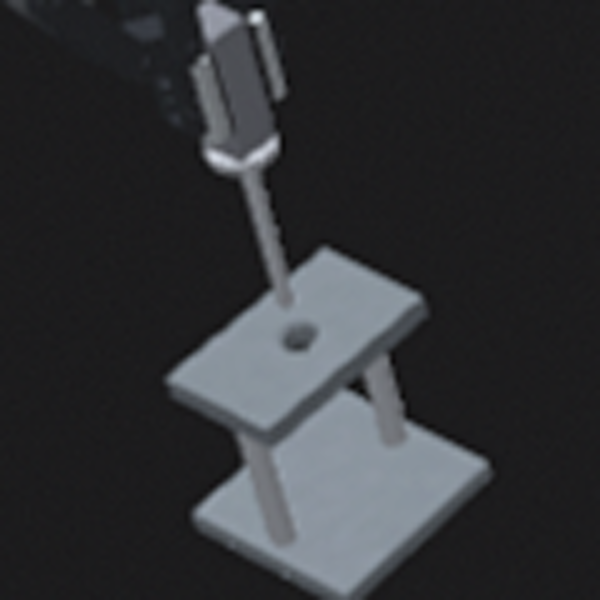

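The tip at crop (288,305) runs along the shaft line straight into the hole at (298,337). Inserting stepwise.

Emit:
apply_moves(fingers=[-1,-1,-1,-1,-1,-1,-1,-1], delta_pos=[[0,0,0.05],[0,0,0.1],[0,0,0.15],[0,0,0.2],[0,0,0.25],[0,0,0.3],[0,0,0.3],[0,0,0.3]], twist=[0,0,0,0,0,0,0,0])

```text
time_s: 16.95
eef_pos: [0.4319, -0.3173, 0.348]
orientation: [[-0.934, -0.358, -0.001], [-0.358, 0.934, 0.0], [0.001, 0.0, -1.0]]
force: [0.4, -0.6, -0.2]
gripper_width: 0.0175
```

Emit:
apply_moves(fingers=[-1,-1,-1,-1,-1,-1,-1,-1], delta_pos=[[0,0,0.1],[0,0,0.22],[0,0,0.35],[0,0,0.5],[0,0,0.65],[0,0,0.72],[0,0,0.72],[0,0,0.72]], twist=[0,0,0,0,0,0,0,0])

```text
time_s: 17.62
eef_pos: [0.4319, -0.3173, 0.2904]
orientation: [[-0.934, -0.358, -0.001], [-0.358, 0.934, -0.0], [0.001, 0.0, -1.0]]
force: [-0.1, 0.4, -0.5]
gripper_width: 0.0174
```

Emit:
apply_moves(fingers=[-1,-1,-1,-1], delta_pos=[[0,0,0.03],[0,0,0.06],[0,0,0.06],[0,0,0.06]], twist=[0,0,0,0])

```text
time_s: 17.95
eef_pos: [0.4319, -0.3173, 0.2861]
orientation: [[-0.934, -0.358, 0.0], [-0.358, 0.934, 0.0], [-0.0, -0.0, -1.0]]
force: [-0.0, 1.1, -1.9]
gripper_width: 0.0171
```

Emit:
apply_moves(fingers=[-1,-1,-1,-1], delta_pos=[[0,0,0.015],[0,0,0.03],[0,0,0.03],[0,0,0.03]], twist=[0,0,0,0])

```text
time_s: 18.28
eef_pos: [0.4319, -0.3173, 0.2835]
orientation: [[-0.934, -0.358, -0.0], [-0.358, 0.934, 0.0], [0.0, 0.0, -1.0]]
force: [-1.4, 0.5, -0.8]
gripper_width: 0.0173
```

Emit:
apply_moves(fingers=[-1,-1,-1], delta_pos=[[0,0,0.012],[0,0,0.012],[0,0,0.012]], twist=[0,0,0])

```text
time_s: 18.53
eef_pos: [0.4319, -0.3173, 0.2834]
orientation: [[-0.934, -0.358, 0.0], [-0.358, 0.934, -0.0], [-0.0, -0.0, -1.0]]
force: [-2.7, 2.8, 4.4]
gripper_width: 0.0176
```

Emit:
apply_moves(fingers=[-1,-1,-1], delta_pos=[[0,0,0.012],[0,0,0.012],[0,0,0.012]], twist=[0,0,0])

```text
time_s: 18.78
eef_pos: [0.4319, -0.3173, 0.2833]
orientation: [[-0.934, -0.358, 0.001], [-0.358, 0.934, -0.001], [-0.0, -0.001, -1.0]]
force: [-3.6, 3.4, 9.5]
gripper_width: 0.0176
```

Seated: the flange stops the motion at the original grasp height. I'll relieve the load, open the gripper and look.

Emit:
apply_moves(fingers=[-1,-1,1,1,1,1,1,1,1,1,1,1], delta_pos=[[0,0,-0.02],[0,0,-0.02],[0,0,-0.02],[0,0,-0.02],[0,0,-0.02],[0,0,-0.02],[0,0,-0.02],[0,0,-0.02],[0,0,-0.02],[0,0,-0.02],[0,0,-0.02],[0,0,-0.02]], twist=[0,0,0,0,0,0,0,0,0,0,0,0])

```text
time_s: 19.78
eef_pos: [0.4319, -0.3173, 0.2832]
orientation: [[-0.934, -0.358, -0.0], [-0.358, 0.934, 0.0], [0.0, 0.0, -1.0]]
force: [-0.7, 0.3, -0.6]
gripper_width: 0.0852
```

```bash
python3 look.py 12; python3 - <<'E'
import cv2,pickle
from h import *
S=pickle.load(open("scene12.pkl","rb"))
cv2.imwrite("pics/c12.png",cv2.resize(S["frame"][180:330,70:200],None,fx=4.5,fy=4,interpolation=cv2.INTER_CUBIC))
E
```

```text
19.7833 [ 0.43191957 -0.31726778  0.28321975] [-8.53990169e-05  9.78441104e-05 -9.99999992e-01] [-0.66015032  0.32039543 -0.59719292] 0.08524325134154825
```

View pics/c12.png

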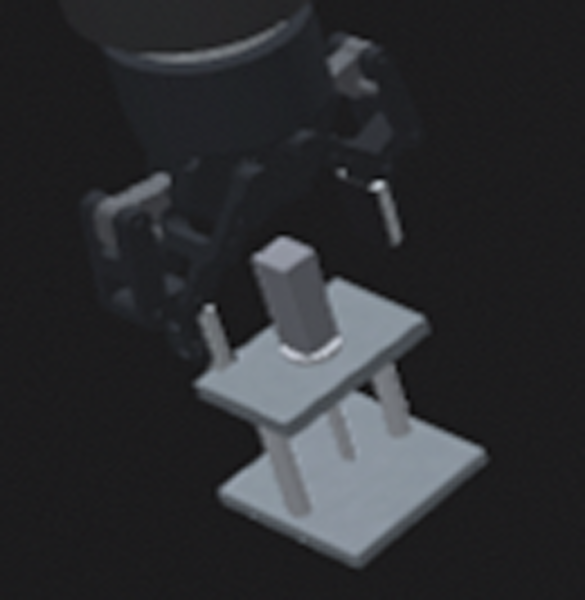

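The fingers are open and clear. The pin stands upright with its flange on the plate (crop (310,350)) and its shaft showing below. Retreating straight up.

Emit:
apply_moves(fingers=[1,1,1,1,1,1], delta_pos=[[0,0,-0.1],[0,0,-0.3],[0,0,-0.5],[0,0,-0.75],[0,0,-1],[0,0,-1]], twist=[0,0,0,0,0,0])

```text
time_s: 20.38
eef_pos: [0.4322, -0.3178, 0.3689]
orientation: [[-0.934, -0.358, 0.006], [-0.358, 0.934, -0.004], [-0.004, -0.006, -1.0]]
force: [0.3, -0.8, 0.8]
gripper_width: 0.0855
```

Emit:
apply_moves(fingers=[1,1,1,1,1,1], delta_pos=[[0.2,-0.1,-0.2],[0.5,-0.3,-0.4],[0.9,-0.5,-0.5],[1,-0.5,-0.5],[1,-0.5,-0.5],[1,-0.5,-0.5]], twist=[0,0,0,0,0,0])

```text
time_s: 20.88
eef_pos: [0.3712, -0.3834, 0.4033]
orientation: [[-0.934, -0.357, 0.0], [-0.357, 0.934, 0.0], [-0.0, 0.0, -1.0]]
force: [0.4, 0.7, -1.7]
gripper_width: 0.0853
```

```bash
python3 look.py 13; python3 - <<'E'
import cv2,pickle
from h import *
S0=pickle.load(open("scene0.pkl","rb"));S=pickle.load(open("scene13.pkl","rb"))
a=S["frame"].copy()
cv2.imwrite("pics/c13.png",np.hstack([cv2.resize(x["frame"][225:335,100:190],(400,489),interpolation=cv2.INTER_CUBIC) for x in(S0,S)]))
for n,d in((0,S0),(13,S)):
    W=cloud(d)
    sub=np.zeros(W.shape[:2],bool); sub[230:325,105:185]=1
    m=sub&(W[...,2]>.135)&(W[...,2]<.17); print(n,m.sum(),W[m].mean(0),np.percentile(W[m][:,2],98))
df=cv2.absdiff(S0["frame"],S["frame"]).max(-1)
for nm,(u0,u1,v0,v1) in dict(stand=(105,185,235,325),tipbox=(185,290,340,440),jar=(365,410,222,268),bottle=(410,455,120,190)).items(): print(nm,(df[v0:v1,u0:u1]>40).sum())
E
```

```text
20.8833 [ 0.3712135  -0.38338858  0.40329884] [ 3.15732204e-04  2.74287738e-04 -9.99999913e-01] [ 0.36810996  0.67016738 -1.71386674] 0.08529205282503621
0 158 [ 0.43701598 -0.31782316  0.1457239 ] 0.15268073831642232
13 154 [ 0.43604703 -0.31709929  0.1463    ] 0.15341238830698356
stand 14
tipbox 0
jar 0
bottle 0
```

View pics/c13.png

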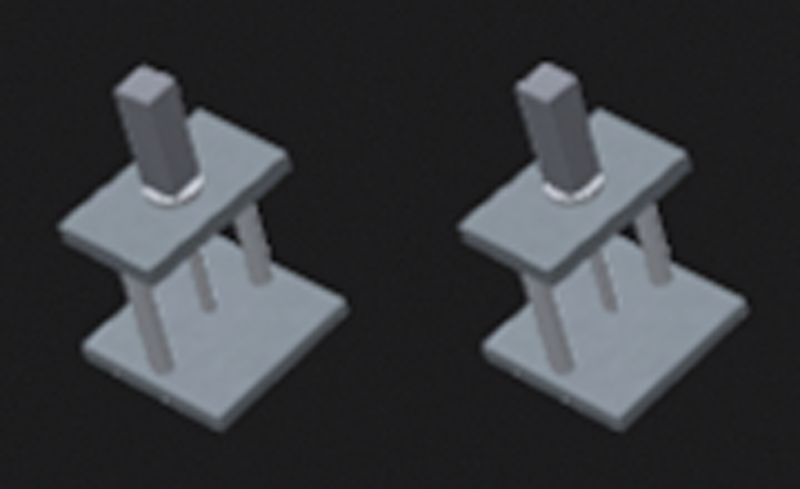

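View pics/top13.png

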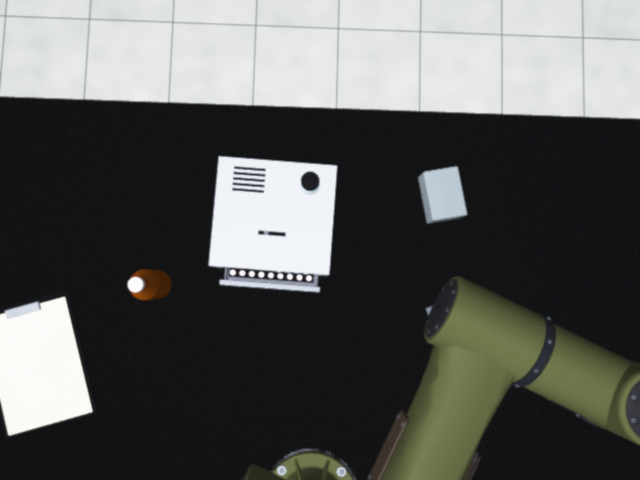

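The pin stands as it did before (about 1 mm difference), the drawer is out at rows 268–290, and the bystanders have not moved. The robot is clear, so I'm handing in.

```bash
python3 -c "
from rig import job; print(job.finish_job())"
```

```text
the job is handed in; nothing more can be done
None
```

The drawer is out, the pin is back upright in its stand, and the job was handed in at about 21 s of the 64 s allowed. The hand-in reported no verdict, so these are my own checks.

- **Finding the tab:** It showed as a light patch in the slot, about 15 mm to the left of the slot's middle. I felt contact there at about z = 0.123 m, which is about 17 mm below the sampler's top.
- **Pressing it:** I pressed in steps of about 1 mm. The wrist force read at most 9.3 N, or about 11 N allowing for the reading of about −1.8 N before contact. The tab snaps at 15 N. The readings ran a few newtons above the stated spring curve, probably from friction of the pin on the slot wall.
- **Drawer:** It measured about 40 mm out with the pin still in the slot. It still showed out in the last picture.
- **Pin:** Its flange stopped on the stand plate at the original grasp height. In the last pictures it stands upright, with its handle within about 1 mm of where it started.
- **Everything else:** The picture areas around the bottle, tip box and jar showed no change from the start. The gripper is open and clear of everything.
- **One disagreement:** While I carried the pin, the camera put its tip 2–4 mm higher than the arm's position implied. The contacts with the tab and the stand did not show an error that large.

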